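# Tip a flat panel up in its stand and file it in the rack

### The arm

A 7-joint arm with a two-finger parallel gripper is mounted at the origin on a cart in front of the work surface, level with it; the furniture and walls round the work are solid. World frame = base frame: x ahead of the robot, y to its left, z up, the work surface at z = 0. Lengths are in m, angles in rad, forces in N, time in s.
With the tool pointing down it reaches from about 0.425 to 0.925 m from the base axis. Payload 6.8 kg.
Tool frame: the origin (TCP) lies on the centre line of the jaws, within the pads' length; the fingertips stand 25 mm ahead of it and the grasp point (between the pads) lies 6 mm ahead of it; z points along the fingers, y is the line along which they close (so a half turn about z gives the same grasp; the last joint's range is limited). The gripper opens to 85 mm and grips with 20 to 120 N. Pads are 22 mm wide; open, the fingers measure 114 mm over their backs; the gripper's body (76 mm by 85 mm) begins 54 mm behind the grasp point. The pads swing forward as they close: fully open they stand 13 mm farther back than shut.
Start: joints at [1.075, 0.477, 0.022, 1.555, -0.011, 1.109, -0.083], TCP at [0.255, -0.625, 0.256] pointing down, gripper open.
Joint ranges: [-2.96, 2.96], [-0.34, 2.1], [-1.41, 1.46], [0.24, 2.44], [-1.37, 4.51], [0.17, 1.92], [-2.96, 2.96]. Speed limits (rad/s): [2.39, 2.39, 3.14, 3.14, 3.14, 3.14, 3.14].

### API

Orientations are given as a 3x3 rotation matrix whose columns are the frame's x, y, z axes.
In Python, from bench import readout, vision, order gives the robot as it stands.
- The arm moves only by the tool drive_tool, never from a script. Its argument "plan" is a list of rows, each a list of 3 entries, a list of its own where there are three numbers: the shift along the tool's x, y, z in mm, then the turn about the tool's z in degrees, then the finger opening in mm, from 0 to 85.4. In form: [[[dx, dy, dz], roll, claw], ...]. A call has exactly 8 rows; each row is the pose to reach, as a shift and turn from the pose commanded when the call began, along the tool's axes at that moment; what a row does not reach only later rows make up. A row lasts 1/10 s, in which the tool goes at most 50 mm and 8.59 degrees, less where a joint would pass 70% of its speed; a pose out of reach is approached as far as the arm can. A call with a gripper value outside its range is refused whole. The fingers move at their own pace and stop on an object; the grip force is fixed at half the most. Time passes only in rows, so rows that repeat a pose let the fingers close, or fill a call up. It gives the time, the measured TCP pose, the force, the opening and the grip force at its end, in the units of the state.
- readout.state(): the state, without advancing time (a new reading comes with each control period).
- vision.camera(name): name is "scene" or "side" or "wrist"; returns a dict with "img" (384x512x3 uint8, red, green, blue), "z_map" (384x512 float32, m along the optical axis (not along the pixel's ray), 0 where there is no reading), "fx", "fy", "cx", "cy" (pixels), "R" (3x3) and "t" (3): a world point X has camera coordinates R X + t. Camera axes: x right, y down, z forward; pixel columns grow to the right and rows downward; lengths in m; the calibration is good to about 2 mm. A picture is of the moment at which its call begins.
- order.job_done(): hands the job in; it is judged then, once.
The state is a dict: "time": time; "qpos": joint angles; "qd": joint speeds; "tau": joint torques, N m; "tcp_pos": TCP position; "tool_rot": TCP orientation; "contact_force": force on the tool from outside, world axes, zero at the start; "ft_torque": the same for the moment, N m; "width": opening from 0.0 (shut) to 1.0 (fully open); "finger_force": force on a finger pad.
Only numpy, scipy, OpenCV 4.12 (cv2) and the standard library are available. Lean on these libraries where they do the work, as an engineer would, in place of code of your own. Each camera call takes 0.05 s, during which the arm holds its last target. There are 200 camera calls.

### The job

The bare metal panel lies flush in the top of the dark tip-up stand, its far end (away from the robot) hanging out over a deep well hidden under it. Press that far end down into the well until the panel tips up and leans in the well by itself, then take it by its raised end and stand it on end in the middle slot of the plywood rack. Lower it right to the bottom of the slot before you let go rather than dropping it, and leave the loose things round about where they are.

Things in the scene. Friction and masses are not known exactly. Their poses are not given: they have to be found in the camera images.
- panel: flat bare aluminium panel, 170 x 100 x 5 mm, about 0.22 kg, a dark dot near each corner. Origin: centre of its underside. x: along its length to the end that overhangs the well; y: along its width; z: its upward normal as it lies. It starts flat on the stand's bed, its centre 30 mm from the bed's edge on the bed side; a few N on the overhanging end tip it.
- panel_overhang_end (a point): middle of the panel's +x end face (the overhanging end), at mid thickness; starts about 55 mm beyond the bed's edge. Press near it and follow it down, some 45 mm below the start: the panel tips, slides down into the well and stays leaning there. Let go early and it may fall back flat.
- panel_bed_end (a point): middle of the panel's -x end face (on the bed at first), at mid thickness. Tipped, the panel leans on the bed's edge about 60 degrees steep, +x end on the well floor by the far wall, and this end is up, some 45 mm above bed height, nearer the robot than the edge.
- stand: tip-up stand, fixed: dark steel, grey bed, 194 (x) x 130 (y) x 113 mm high. Origin: centre of underside; x: from bed to well, roughly away from the robot. Bed 108 mm high, x = -88 to +28 mm, back wall behind it. Well from x = +28 to the far wall's inner face at +87 mm, floor 8 mm high. All four walls end at 113 mm, flush with the lying panel; side walls 106 mm apart inside, far wall 10 mm thick.
- stand_edge (a point): middle of the bed's edge over the well, at bed height: the line the panel tips about (along the stand's y)
- rack: plywood rack, fixed, 90 (x) x 146 (y) mm, three slots side by side across x, each 17 mm wide (x) and 134 mm long (y), open above. Dividers 6 mm thick, tops 78 mm above the table; end walls 82 mm; slot floor 8 mm. Origin: centre of the underside, below the middle slot's centre; x across the slots, roughly away from the robot, z up.
- rack_middle (a point): centre of the middle slot's floor
- cutters: red-handled pliers lying flat, 57x180x14 mm; loose bystander, origin at its underside
- hex_key_8: black bent hexagon key, 40x109x9 mm; loose bystander, origin at its underside
- solder_reel: reel standing on its flange, 62 mm across, 52 mm high; loose bystander, origin at its underside
- rail_offcut: offcut of slotted aluminium profile, 20x115x20 mm; loose bystander, origin at its underside
- tape_0: small roll of dark tape lying flat, 55 mm across, 19 mm high; loose bystander, origin at its underside
- dust_brush: dusting brush lying flat, 24x148x11 mm; loose bystander, origin at its underside
Not all that is in view belongs to the job. What is meant by the rack is not orange, and is the larger of those in its own colour.

How it is judged:
On the way:
1. the panel has been tipped: overhanging end down in the well (end face under 25 mm above the table), other end above 135 mm, 51 to 74 degrees steep (z of panel_overhang_end in the frame of stand below 0.025 m and x of panel_overhang_end in the frame of stand between 0.04 and 0.09 m and height (world z) of panel_bed_end above 0.135 m and angle between panel's own z axis and vertical between 0.9 and 1.3 rad), for 0.2 s.
At the end, for the whole second after the job is handed in: the panel stands on a short end (within 14 degrees of upright) on the floor of the rack's middle slot (its middle 80 to 99 mm above the table, within 13 mm of the slot's centre plane), released and at rest (angle between the x axis of panel and the z axis of rack, either way round below 0.25 rad and angle between the z axis of panel and the x axis of rack, either way round below 0.35 rad and x of panel in the frame of rack between -0.013 and 0.013 m and y of panel in the frame of rack between -0.03 and 0.03 m and z of panel in the frame of rack between 0.08 and 0.099 m and linear speed of panel below 0.02 m/s and contact force between the fingers and panel below 0.1 N); the robot touches nothing.
It fails at once if the panel is dropped in the rack (it falls there faster than 0.7 m/s) (horizontal distance between panel and rack below 0.1 m and linear speed of panel above 0.7 m/s).
It fails at once if a loose bystander is moved by more than 30 mm (distance of any of cutters, hex_key_8, solder_reel, rail_offcut, tape_0, dust_brush from where it was at the start of the episode above 0.03 m).
It also fails if it takes over 58 s, if anything falls off the work surface, if the arm or the gripper's body presses on something with over 40 N, if the wrist force passes 120 N, or if a joint passes its speed limit or range.

## Working session

There is one attempt and no reset: what is moved stays moved. The work goes in short steps, Python scripts to look and compute and a tool call to move; the robot and the scene stay as the last step left them, time stands still between calls to the robot, and variables do not carry over. Pictures are saved under pics/ and viewed, at most 10 in all, crops included, and the job is handed in when it is done.

Besides the shell and the picture viewer there is one more tool, called after "Request:" as name(argument=value, ...) on one line, values as JSON. drive_tool: Moves the arm, as the interface text tells. Its arguments: {"type":"object","properties":{"plan":{"type":"array"}},"required":["plan"]}

```bash
mkdir -p pics; ls
cat > h.py <<'E'
import numpy as np,cv2
from bench import readout,vision,order
def shot(n,f):
    c=vision.camera(n); cv2.imwrite(f'pics/{f}.png',cv2.cvtColor(c['img'],cv2.COLOR_RGB2BGR)); np.savez(f'pics/{f}.npz',**c); return c
def load(f): return dict(np.load(f'pics/{f}.npz'))
def ray(c,u,v,z):
    R=c['R'];o=-R.T@c['t'];d=R.T@np.array([(u-c['cx'])/c['fx'],(v-c['cy'])/c['fy'],1]);return o+d*(z-o[2])/d[2]
def cloud(c):
    v,u=np.indices(c['z_map'].shape);z=c['z_map'];P=np.stack([(u-c['cx'])/c['fx']*z,(v-c['cy'])/c['fy']*z,z],-1)
    return (P-c['t'])@c['R']
E
python3 - <<'E'
from h import *
a=shot('scene','s0');b=shot('side','d0')
s=readout.state();print({k:np.round(v,3) for k,v in s.items()})
for c in(a,b):print(np.round(-c['R'].T@c['t'],3),np.round(c['R'][2],2),c['fx'])
E
```

```text
pics
{'time': np.float64(0.1), 'qpos': array([ 1.075,  0.478,  0.022,  1.556, -0.012,  1.109, -0.083]), 'qd': array([ 0.001, -0.002,  0.002, -0.002,  0.   , -0.001,  0.002]), 'tau': array([ 4.0000e-03, -5.9776e+01,  1.6130e+00, -2.8195e+01,  1.3000e-02,
        5.0000e-03, -0.0000e+00]), 'tcp_pos': array([ 0.255, -0.624,  0.255]), 'tool_rot': array([[ 0.926,  0.378, -0.001],
       [ 0.378, -0.926,  0.001],
       [-0.   , -0.002, -1.   ]]), 'contact_force': array([ 0.208, -0.291,  0.55 ]), 'ft_torque': array([-0.008, -0.025,  0.029]), 'finger_force': np.float64(0.0), 'width': np.float64(1.002)}
[0.3   1.159 1.179] [ 0.15 -0.72 -0.68] 455.7038347273752
[ 0.606 -1.004  0.933] [-0.04  0.77 -0.64] 356.4497269601111
```

```bash
python3 -c "
import cv2,numpy as np
a=cv2.imread('pics/s0.png');b=cv2.imread('pics/d0.png');cv2.imwrite('pics/both.png',cv2.resize(np.vstack([a,b]),None,fx=.78,fy=.78))"
```

```text
(no output)
```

View pics/s0.png

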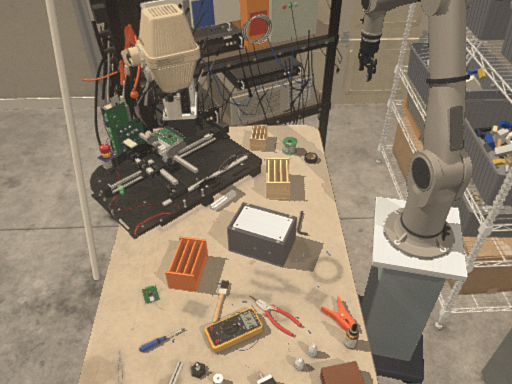

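View pics/d0.png

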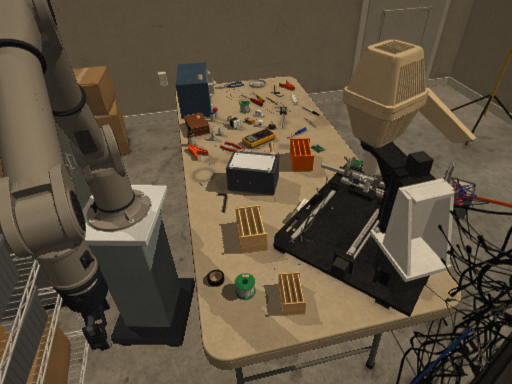

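Candidates for the rack are the orange one (scene 186,262), the larger plywood one (scene 278,178; side 251,228) and the small plywood one (scene 259,138; side 291,292). I choose the larger plywood rack. The panel is the white plate on the dark stand (scene 265,223; side 252,160). The hex key lies beside the stand at (302,222), between it and the rack.

Run:
```python
from h import *
for f,pb,rb in(('s0',(225,200,305,265),(262,152,295,202)),('d0',(220,145,285,195),(232,202,270,250))):
    c=load(f);P=cloud(c);im=c['img'].astype(int)
    v,u=np.indices(P.shape[:2])
    def box(b):return (u>b[0])&(u<b[2])&(v>b[1])&(v<b[3])
    m=box(pb)&(abs(P[...,2]-.113)<.008)&(im.min(-1)>150)
    Q=P[m];r=cv2.minAreaRect((Q[:,:2]*1000).astype(np.float32));print(f,'panel',r,np.median(Q[:,2]),m.sum())
    m=box(pb)&(abs(P[...,2]-.113)<.008)
    Q=P[m];print('stand',cv2.minAreaRect((Q[:,:2]*1000).astype(np.float32)))
    m=box(rb)&(P[...,2]>.066)&(P[...,2]<.095)
    Q=P[m];print('rack',cv2.minAreaRect((Q[:,:2]*1000).astype(np.float32)),np.percentile(Q[:,2],[5,50,95]),m.sum())
    cr=c['img'][min(pb[1],rb[1])-10:max(pb[3],rb[3])+20,215:315]
    cv2.imwrite(f'pics/{f}c.png',cv2.resize(cr[...,::-1],None,fx=4,fy=4,interpolation=2))
a=[cv2.imread(f'pics/{f}c.png') for f in('s0','d0')];h=max(x.shape[0] for x in a)
cv2.imwrite('pics/crop.png',np.hstack([cv2.copyMakeBorder(x,0,h-x.shape[0],0,0,0) for x in a]))
```

```text
s0 panel ((517.8136596679688, 168.97427368164062), (128.14617919921875, 171.47434997558594), 81.21267700195312) 0.11152674172286581 1222
stand ((519.944580078125, 172.6531982421875), (136.1169891357422, 195.09600830078125), 81.23068237304688)
rack ((526.1770629882812, -128.4951171875), (87.60993194580078, 154.33262634277344), 12.132672309875488) [0.06842386 0.07554371 0.08231831] 334
d0 panel ((514.59228515625, 172.65057373046875), (98.9875259399414, 167.0424041748047), 81.15135955810547) 0.11102405598304099 544
stand ((516.220703125, 170.18663024902344), (136.03517150878906, 193.75204467773438), 81.6593246459961)
rack ((524.0227661132812, -134.5294647216797), (89.28744506835938, 150.97898864746094), 11.573060035705566) [0.06783366 0.07571716 0.08100203] 412
```

View pics/crop.png

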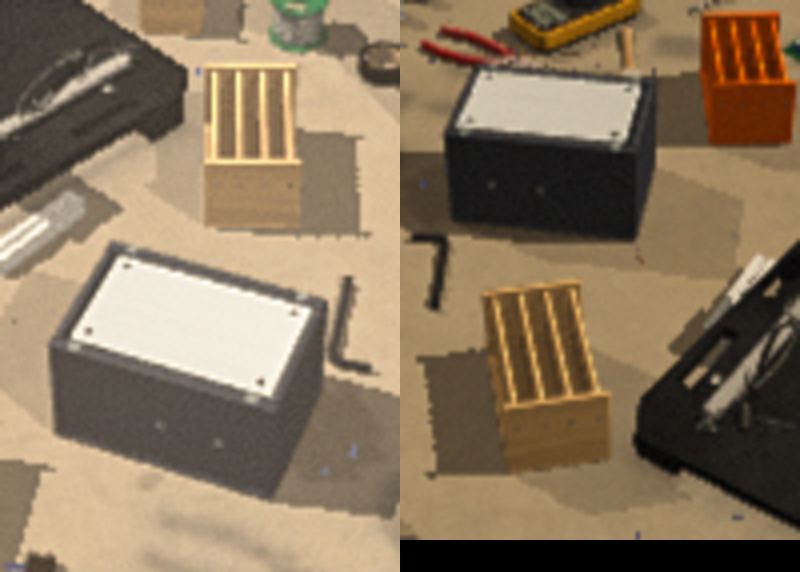

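The left crop shows the panel flush in the dark stand, with the well end up-left. It also shows the large plywood rack with 3 slots, and the hex key beside the stand. The right crop confirms the same. Next I move over the far end with the fingers shut.

```bash
cat >> h.py <<'E'
def S(x,y=0,o=(517,171),yaw=-8.7):
    a=np.radians(yaw);return np.array([o[0]+x*np.cos(a)-y*np.sin(a),o[1]+x*np.sin(a)+y*np.cos(a)])
def K(x,y=0): return S(x,y,(525,-131),11.9)
def go(xy,z,yaw):
    s=readout.state();R=s['tool_rot'];p=s['tcp_pos']*1000
    y0=np.degrees(np.arctan2(R[1,0],R[0,0]))
    print('t',s['time'].round(2),'tcp',p.round(1),'yaw',y0.round(1),'q7',s['qpos'][6].round(2),'-> shift',(R.T@(np.array([*xy,z])-p)).round(1),'roll',round(((y0-yaw)+180)%360-180,1))
E
python3 -c "
from h import *
print(S(69));go(S(69),210,-8.7)"
```

```text
[585.20607819 160.5630034 ]Traceback (most recent call last):
  File "<string>", line 3, in <module>
    print(S(69));go(S(69),210,-8.7)
                 ~~^^^^^^^^^^^^^^^^
  File "h.py", line 17, in go
    print('t',s['time'].round(2),'tcp',p.round(1),'yaw',y0.round(1),'q7',s['qpos'][6].round(2),'-> shift',(R.T@(np.array([*xy,z])-p)).round(1),'roll',round(((y0-yaw)+180)%360-180,1))
              ^^^^^^^^^^^^^^^
AttributeError: 'float' object has no attribute 'round'
```

```bash
sed -i "s/s\['time'\].round(2)/round(s['time'],2)/" h.py
python3 -c "
from h import *
go(S(69),210,-8.7)"
```

```text
t 0.1 tcp [ 255.  -624.4  255.4] yaw 22.2 q7 -0.08 -> shift [ 602.5 -601.8   46.4] roll 30.9
```

Request:
drive_tool(plan=[[[35, -35, 0], 0, 0], [[70, -70, 0], 0, 0], [[105, -105, 0], 0, 0], [[140, -140, 0], 0, 0], [[175, -175, 0], 0, 0], [[210, -210, 0], 0, 0], [[245, -245, 0], 0, 0], [[280, -280, 0], 0, 0]])

```text
time: 0.9
tcp_pos: [0.4088, -0.2578, 0.2562]
tool_rot: [[0.926, 0.378, -0.0], [0.378, -0.926, -0.0], [-0.0, 0.0, -1.0]]
contact_force: [1.1, -0.3, -0.3]
width: 0.002
finger_force: 0.0
```

Request:
drive_tool(plan=[[[35, -35, 0], 4, 0], [[70, -70, 0], 8, 0], [[105, -105, 0], 12, 0], [[140, -140, 0], 16, 0], [[175, -175, 0], 20, 0], [[210, -210, 0], 24, 0], [[245, -245, 0], 28, 0], [[280, -280, 0], 31, 0]])

```text
time: 1.7
tcp_pos: [0.5622, 0.107, 0.256]
tool_rot: [[0.988, -0.156, -0.0], [-0.156, -0.988, -0.0], [-0.0, 0.0, -1.0]]
contact_force: [0.6, -0.5, -0.1]
width: 0.005
finger_force: 0.0
```

```bash
python3 -c "
from h import *
go(S(69),200,-8.7)"
```

```text
t 1.7 tcp [562.2 107.  256. ] yaw -8.9 q7 -2.14 -> shift [ 14.4 -56.5  56. ] roll -0.2
```

Request:
drive_tool(plan=[[[7, -28, 0], 0, 0], [[14, -56, 0], 0, 0], [[14, -56, 20], 0, 0], [[14, -56, 40], 0, 0], [[14, -56, 40], 0, 0], [[14, -56, 40], 0, 0], [[14, -56, 40], 0, 0], [[14, -56, 40], 0, 0]])

```text
time: 2.5
tcp_pos: [0.5849, 0.1585, 0.2175]
tool_rot: [[0.988, -0.153, 0.002], [-0.153, -0.988, 0.001], [0.002, -0.001, -1.0]]
contact_force: [0.4, -0.1, -0.6]
width: -0.0
finger_force: 0.0
```

```bash
python3 -c "
from h import *
go(S(69),139,-8.7)
c=shot('wrist','w1');a=shot('side','d1')
P=cloud(c);m=(abs(P[...,2]-.112)<.008)&(abs(P[...,0]-.517)<.13)&(abs(P[...,1]-.171)<.1);Q=P[m];print(m.sum(),cv2.minAreaRect((Q[:,:2]*1000).astype(np.float32)))
cv2.imwrite('pics/j1.png',np.vstack([c['img'],a['img'][100:220,150:350].repeat(2,0).repeat(2,1)[:, :400]][:1])[...,::-1])
"
```

```text
t 2.5 tcp [584.9 158.5 217.5] yaw -8.8 q7 -2.24 -> shift [-0.2 -2.  78.5] roll -0.1
15531 ((534.8214721679688, 169.15480041503906), (130.32533264160156, 160.6233673095703), 80.87031555175781)
```

View pics/w1.png

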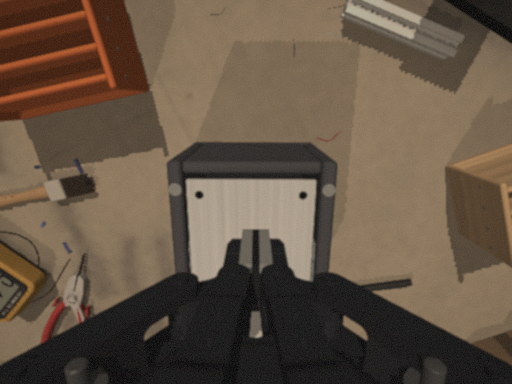

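The wrist view shows the shut fingertips (256,240) over the panel, centred between the side walls. The far wall is at row ~160 and clear. Now I press.

Request:
drive_tool(plan=[[[0, -2, 30], 0, 0], [[0, -2, 60], 0, 0], [[0, -2, 74], 0, 0], [[0, -2, 80], 0, 0], [[0, -2, 85], 0, 0], [[0, -2, 90], 0, 0], [[0, -2, 95], 0, 0], [[0, -2, 100], 0, 0]])

```text
time: 3.4
tcp_pos: [0.5854, 0.1608, 0.1168]
tool_rot: [[0.988, -0.153, 0.002], [-0.153, -0.988, 0.001], [0.002, -0.001, -1.0]]
contact_force: [-0.0, -0.6, 1.6]
width: -0.001
finger_force: 0.7
```

Request:
drive_tool(plan=[[[0, 0, 5], 0, 0], [[0, 0, 10], 0, 0], [[0, 0, 15], 0, 0], [[-2, 0, 20], 0, 0], [[-4, 0, 24], 0, 0], [[-6, 0, 28], 0, 0], [[-8, 0, 30], 0, 0], [[-8, 0, 30], 0, 0]])

```text
time: 4.2
tcp_pos: [0.5829, 0.1616, 0.0899]
tool_rot: [[0.988, -0.154, 0.013], [-0.154, -0.988, 0.002], [0.012, -0.004, -1.0]]
contact_force: [8.1, -2.3, 12.3]
width: 0.001
finger_force: 7.1
```

```bash
python3 -c "
from h import *
go(S(69),217,-8.7)
a=shot('side','d2');b=shot('scene','s2')
cv2.imwrite('pics/j2.png',np.hstack([cv2.resize(x,None,fx=4,fy=4) for x in(a['img'][110:210,205:300],b['img'][160:260,215:310])])[...,::-1])
"
```

```text
t 4.2 tcp [582.9 161.6  89.9] yaw -8.9 q7 -2.31 -> shift [ 4.000e+00  1.000e-01 -1.271e+02] roll -0.2
```

View pics/j2.png

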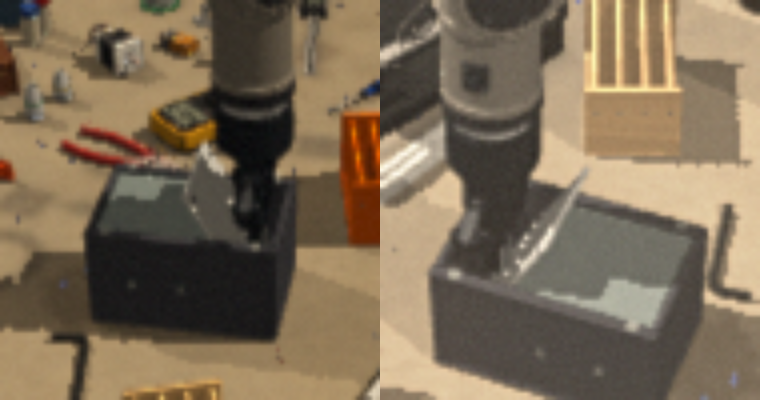

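Both views show the panel tipped steeply and slid down into the well, with its raised end at side (208,150) and scene (583,172 in the crop). I back out and look from above.

Request:
drive_tool(plan=[[[4, 0, -4], 0, 0], [[5, 0, -20], 0, 0], [[5, 0, -50], 0, 0], [[5, 0, -90], 0, 0], [[5, 0, -130], 0, 0], [[5, 0, -165], 0, 0], [[5, 0, -165], 0, 0], [[5, 0, -165], 0, 0]])

```text
time: 5.1
tcp_pos: [0.5814, 0.1611, 0.2516]
tool_rot: [[0.988, -0.152, 0.001], [-0.152, -0.988, 0.0], [0.0, -0.0, -1.0]]
contact_force: [0.1, -0.6, -1.2]
width: -0.002
finger_force: 0.0
```

Run:
```python
from h import *
for n in('side','scene'):
    c=shot(n,n+'3');P=cloud(c)*1000
    a=np.radians(-8.7);d=P[...,:2]-[517,171];x=d@[np.cos(a),np.sin(a)];y=d@[-np.sin(a),np.cos(a)]
    m=(abs(x)<45)&(abs(y)<60)&(P[...,2]>118)&(P[...,2]<180)
    X=np.c_[x[m],y[m],P[m][:,2]];print(n,m.sum())
    t=X[X[:,2]>np.percentile(X[:,2],90)];print('top',t.mean(0).round(1),'max',X.max(0).round(1),'min',X.min(0).round(1))
    print('slope',np.polyfit(X[:,2],X[:,0],1))
go(S(0),220,81.3)
```

```text
side 144
top [  4.   -5.1 157.3] max [ 28.2  52.7 159.7] min [  1.  -53.5 118. ]
slope [-0.5556992  91.60544642]
scene 92
top [  6.2   8.1 159.6] max [ 29.9  54.4 160.4] min [  3.9 -45.6 118.6]
slope [ -0.59848709 101.04619113]
t 5.2 tcp [580.6 160.6 249.7] yaw -8.8 q7 -2.23 -> shift [-64.3  -0.6  29.9] roll -90.1
```

The panel leans at about 60°. Its top edge is at stand x≈4, z≈158, and y is centred. I turn the tool 90° and move over the top edge with the fingers part open.

Request:
drive_tool(plan=[[[-10, 0, 0], -8, 40], [[-20, 0, 0], -16, 40], [[-30, 0, 0], -24, 40], [[-40, 0, 0], -32, 40], [[-53, 0, 0], -40, 40], [[-53, 0, 0], -48, 40], [[-53, 0, 0], -56, 40], [[-53, 0, 0], -64, 40]])

```text
time: 6.0
tcp_pos: [0.5282, 0.1687, 0.2495]
tool_rot: [[0.565, 0.825, -0.003], [0.825, -0.565, -0.001], [-0.003, -0.002, -1.0]]
contact_force: [0.6, -0.1, -0.5]
width: 0.467
finger_force: 0.0
```

Request:
drive_tool(plan=[[[0, 0, 0], -8, 40], [[0, 0, 0], -16, 40], [[0, 0, 0], -24, 40], [[0, 0, 0], -26, 40], [[0, 0, 0], -26, 40], [[0, 0, 20], -26, 40], [[0, 0, 30], -26, 40], [[0, 0, 30], -26, 40]])

```text
time: 6.8
tcp_pos: [0.5279, 0.1683, 0.2191]
tool_rot: [[0.153, 0.988, -0.004], [0.988, -0.153, -0.001], [-0.002, -0.004, -1.0]]
contact_force: [-0.5, 0.3, 0.3]
width: 0.47
finger_force: 0.0
```

```bash
python3 -c "
from h import *
go(S(12),160,81.3);print(readout.state()['width'])
c=shot('wrist','w4')
P=cloud(c)*1000;a=np.radians(-8.7);d=P[...,:2]-[517,171];x=d@[np.cos(a),np.sin(a)];y=d@[-np.sin(a),np.cos(a)]
m=(abs(x)<45)&(abs(y)<60)&(P[...,2]>150)&(P[...,2]<170);print(m.sum(),x[m].min(),np.median(x[m]),y[m].min(),y[m].max())
"
```

```text
t 6.8 tcp [527.9 168.3 219.1] yaw 81.2 q7 -0.83 -> shift [ 1.1  1.1 59.1] roll -0.1
0.4702106187669038
2025 2.2599581874839068 6.899788543317119 -49.3049391178106 50.4906845028262
```

View pics/w4.png

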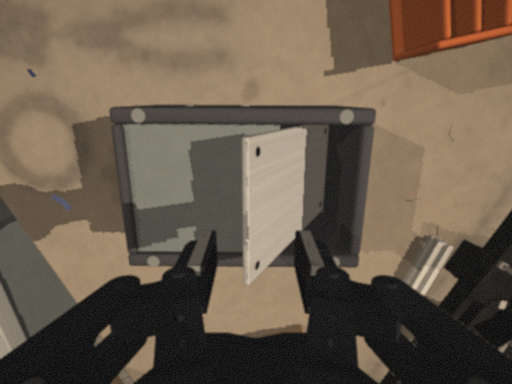

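The wrist view shows the raised edge (245,200) between the open fingers (210 and 300). I lower over it, then push away from the robot along the arc to stand it upright.

Request:
drive_tool(plan=[[[0, 1, 25], 0, 40], [[0, 1, 45], 0, 40], [[0, 1, 58], 0, 40], [[0, 1, 58], 0, 40], [[0, 1, 58], 0, 30], [[0, 1, 58], 0, 30], [[0, 1, 58], 0, 30], [[0, 1, 58], 0, 30]])

```text
time: 7.65
tcp_pos: [0.5306, 0.169, 0.164]
tool_rot: [[0.153, 0.988, 0.001], [0.988, -0.153, 0.0], [0.0, 0.001, -1.0]]
contact_force: [1.1, 0.1, -0.1]
width: 0.353
finger_force: 0.0
```

Request:
drive_tool(plan=[[[0, 7, -2], 0, 30], [[0, 14, -5], 0, 30], [[0, 21, -8], 0, 30], [[0, 28, -11], 0, 30], [[0, 35, -13], 0, 30], [[0, 41, -15], 0, 30], [[0, 46, -16], 0, 30], [[0, 46, -16], 0, 30]])

```text
time: 8.45
tcp_pos: [0.5765, 0.1616, 0.1794]
tool_rot: [[0.153, 0.988, 0.0], [0.988, -0.153, 0.0], [0.0, 0.0, -1.0]]
contact_force: [-0.3, -0.3, 0.4]
width: 0.352
finger_force: 0.1
```

```bash
python3 -c "
from h import *
go(S(60),180,81.3)
a=shot('side','d5');b=shot('scene','s5')
cv2.imwrite('pics/j5.png',np.hstack([cv2.resize(x,None,fx=4,fy=4) for x in(a['img'][110:210,205:300],b['img'][160:260,215:310])])[...,::-1])
"
```

```text
t 8.45 tcp [576.5 161.6 179.4] yaw 81.2 q7 -0.83 -> shift [ 0.3 -0.3 -0.6] roll -0.1
```

View pics/j5.png

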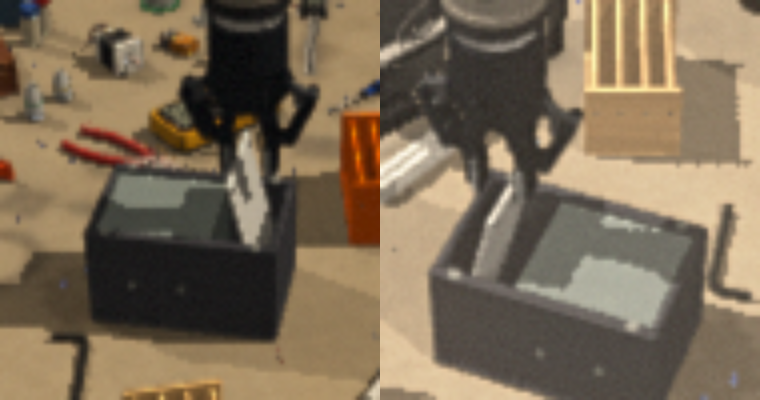

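Both views show the panel nearly upright between the fingers. I push a little more and then close.

Request:
drive_tool(plan=[[[0, 5, 0], 0, 30], [[0, 10, 1], 0, 28], [[0, 12, 3], 0, 24], [[0, 12, 4], 0, 16], [[0, 12, 4], 0, 10], [[0, 12, 4], 0, 5], [[0, 12, 4], 0, 0], [[0, 12, 4], 0, 0]])

```text
time: 9.35
tcp_pos: [0.5878, 0.1601, 0.1756]
tool_rot: [[0.153, 0.988, 0.001], [0.988, -0.153, 0.0], [0.0, 0.001, -1.0]]
contact_force: [0.3, -0.1, 1.6]
width: 0.045
finger_force: 60.7
```

Request:
drive_tool(plan=[[[0, 0, 0], 0, 0], [[0, 0, 0], 0, 0], [[0, 0, -5], 0, 0], [[0, -4, -10], 0, 0], [[0, -7, -16], 0, 0], [[0, -10, -24], 0, 0], [[0, -10, -30], 0, 0], [[0, -10, -30], 0, 0]])

```text
time: 10.15
tcp_pos: [0.5783, 0.1619, 0.2067]
tool_rot: [[0.153, 0.988, 0.002], [0.988, -0.153, 0.001], [0.001, 0.002, -1.0]]
contact_force: [-0.1, -0.7, -2.2]
width: 0.045
finger_force: 60.1
```

Run:
```python
from h import *
s=readout.state();print(s['width'],s['finger_force'],s['contact_force'])
go(S(70),320,81.3)
for n in('side','scene'):
    c=shot(n,n+'6');P=cloud(c)*1000
    a=np.radians(-8.7);d=P[...,:2]-[517,171];x=d@[np.cos(a),np.sin(a)];y=d@[-np.sin(a),np.cos(a)];z=P[...,2]
    m=(abs(x-60)<25)&(abs(y)<55)&(z>125)&(z<215)&(c['img'].min(-1)>110)
    print(n,m.sum(),[f(k[m]).round(1) for k in(x,y,z) for f in(np.min,np.median,np.max)],np.polyfit(z[m],x[m],1))
```

```text
0.045048000127328985 60.1095449924469 [-0.09163742 -0.68585882 -2.17442972]
t 10.15 tcp [578.3 161.9 206.7] yaw 81.2 q7 -0.81 -> shift [-1.000e-01  8.300e+00 -1.133e+02] roll -0.1
side 53 [np.float64(58.3), np.float64(62.5), np.float64(63.7), np.float64(-48.7), np.float64(-21.5), np.float64(46.2), np.float64(125.3), np.float64(152.6), np.float64(207.1)] [-1.52216415e-02  6.47951388e+01]
scene 199 [np.float64(54.8), np.float64(61.5), np.float64(76.9), np.float64(-46.2), np.float64(23.2), np.float64(54.9), np.float64(125.3), np.float64(159.8), np.float64(210.9)] [1.81991895e-02 5.88532626e+01]
```

The panel is gripped upright and lifting. Next I raise it clear and carry it over the rack.

Request:
drive_tool(plan=[[[0, 0, -25], 0, 0], [[0, 0, -55], 0, 0], [[0, 0, -85], 0, 0], [[0, 0, -110], 0, 0], [[-20, 0, -115], 0, 0], [[-50, 0, -115], -3, 0], [[-80, -2, -115], -6, 0], [[-110, -3, -115], -9, 0]])

```text
time: 11.05
tcp_pos: [0.5574, 0.0521, 0.3199]
tool_rot: [[-0.006, 1.0, -0.001], [1.0, 0.006, -0.0], [-0.0, -0.001, -1.0]]
contact_force: [0.9, -0.6, -2.7]
width: 0.047
finger_force: 60.1
```

```bash
python3 -c "
from h import *
go(K(0),320,101.9)"
```

```text
t 11.05 tcp [557.4  52.1 319.9] yaw 90.4 q7 -0.38 -> shift [-182.9  -33.6   -0. ] roll -11.5
```

Request:
drive_tool(plan=[[[-30, -6, 0], -2, 0], [[-60, -12, 0], -4, 0], [[-90, -18, 0], -6, 0], [[-120, -23, 0], -8, 0], [[-145, -28, 0], -10, 0], [[-165, -31, 0], -11, 0], [[-180, -33, 0], -11.5, 0], [[-183, -33.5, 0], -11.5, 0]])

```text
time: 11.85
tcp_pos: [0.5245, -0.1323, 0.3197]
tool_rot: [[-0.2, 0.98, -0.001], [0.98, 0.2, -0.001], [-0.0, -0.001, -1.0]]
contact_force: [0.0, -0.4, -1.8]
width: 0.05
finger_force: 60.1
```

Run:
```python
from h import *
go(K(0),320,101.9)
c=shot('wrist','w7');d=shot('side','d7');e=shot('scene','s7')
for n,k in(('w',c),('d',d),('s',e)):
    P=cloud(k)*1000;a=np.radians(11.9);q=P[...,:2]-[525,-131];x=q@[np.cos(a),np.sin(a)];y=q@[-np.sin(a),np.cos(a)];z=P[...,2]
    m=(abs(x)<65)&(abs(y)<95)&(z>72)&(z<90);X=np.c_[x[m],y[m]].astype(np.float32);print(n,m.sum(),cv2.minAreaRect(X) if len(X) else 0)
    m=(abs(x)<65)&(abs(y)<95)&(z>150)&(z<290)&(k['img'].min(-1)>90);print(' panel',m.sum(),x[m].mean() if m.any() else 0,np.polyfit(z[m],x[m],1) if m.sum()>9 else 0, z[m].min() if m.any() else 0)
cv2.imwrite('pics/j7.png',np.hstack([cv2.resize(k[...,::-1],(400,400)) for k in(c['img'],d['img'][150:270,190:310])]))
```

```text
t 11.85 tcp [ 524.5 -132.3  319.7] yaw 101.5 q7 0.18 -> shift [ 1.2  0.8 -0.3] roll -0.4
w 2963 ((-0.0743560791015625, -1.856170654296875), (145.47315979003906, 88.72928619384766), 89.9811019897461)
 panel 142 -0.5061863076745806 [ 0.00118919 -0.80099758] 169.39997150391775
d 312 ((-0.48712158203125, -3.3897552490234375), (149.48367309570312, 89.37152862548828), 88.87532043457031)
 panel 8 -1.8661230411880996 0 153.5921193471031
s 270 ((1.8401031494140625, 0.7675857543945312), (87.44834899902344, 155.9701385498047), 0.3063946068286896)
 panel 66 3.375227930828073 [ 0.01563958 -0.25216128] 151.93119500336243
```

View pics/j7.png

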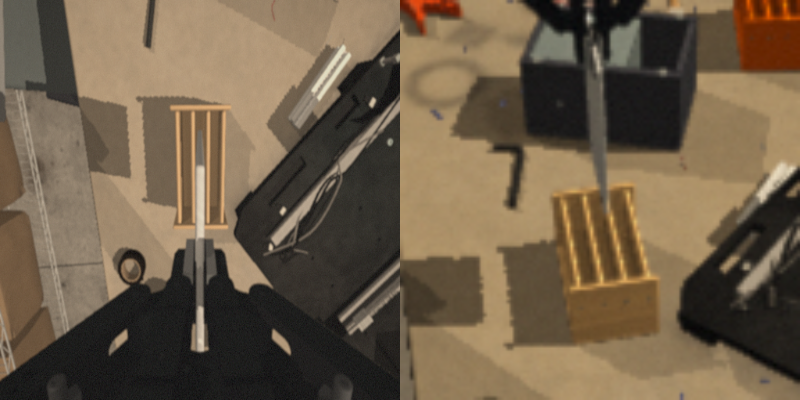

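Both views show the panel in line with the middle slot and its bottom edge over the slot's mouth. The offset is under 2 mm in all three cameras. I lower.

Request:
drive_tool(plan=[[[1, 0.5, 20], 0, 0], [[1, 0.5, 40], 0, 0], [[1, 0.5, 55], 0, 0], [[1, 0.5, 65], 0, 0], [[1, 0.5, 75], 0, 0], [[1, 0.5, 85], 0, 0], [[1, 0.5, 95], 0, 0], [[1, 0.5, 100], 0, 0]])

```text
time: 12.8
tcp_pos: [0.5251, -0.1288, 0.2193]
tool_rot: [[-0.203, 0.979, -0.001], [0.979, 0.203, 0.0], [0.0, -0.001, -1.0]]
contact_force: [-0.1, -0.1, -3.1]
width: 0.045
finger_force: 60.0
```

Request:
drive_tool(plan=[[[0, 0, 10], 0, 0], [[0, 0, 18], 0, 0], [[0, 0, 26], 0, 0], [[0, 0, 32], 0, 0], [[0, 0, 36], 0, 0], [[0, 0, 39], 0, 0], [[0, 0, 40], 0, 0], [[0, 0, 40], 0, 0]])

```text
time: 13.6
tcp_pos: [0.5255, -0.1288, 0.1803]
tool_rot: [[-0.203, 0.979, 0.0], [0.979, 0.203, -0.0], [-0.0, 0.0, -1.0]]
contact_force: [-0.0, -0.5, -2.0]
width: 0.045
finger_force: 60.0
```

Request:
drive_tool(plan=[[[0, 0, 1], 0, 0], [[0, 0, 2], 0, 0], [[0, 0, 2.5], 0, 0], [[0, 0, 3], 0, 0], [[0, 0, 3], 0, 0], [[0, 0, 3], 0, 0], [[0, 0, 3], 0, 0], [[0, 0, 3], 0, 0]])

```text
time: 14.4
tcp_pos: [0.5254, -0.1287, 0.1773]
tool_rot: [[-0.203, 0.979, 0.0], [0.979, 0.203, -0.0], [-0.0, 0.0, -1.0]]
contact_force: [-0.1, -0.2, -2.4]
width: 0.047
finger_force: 60.0
```

Still hanging free; I keep lowering until it touches the floor.

Request:
drive_tool(plan=[[[0, 0, 0.5], 0, 0], [[0, 0, 1], 0, 0], [[0, 0, 1.5], 0, 0], [[0, 0, 2], 0, 0], [[0, 0, 2.5], 0, 0], [[0, 0, 3], 0, 0], [[0, 0, 3], 0, 0], [[0, 0, 3], 0, 0]])

```text
time: 15.2
tcp_pos: [0.5262, -0.1287, 0.1756]
tool_rot: [[-0.203, 0.979, 0.002], [0.979, 0.203, -0.001], [-0.001, 0.001, -1.0]]
contact_force: [-2.2, 1.8, 7.7]
width: 0.042
finger_force: 61.8
```

It is on the floor (about 10 N upward). I release gradually and back off.

Request:
drive_tool(plan=[[[0, 0, 0], 0, 8], [[0, 0, -1], 0, 12], [[0, 0, -1], 0, 16], [[0, 0, -1], 0, 22], [[0, 0, -1], 0, 30], [[0, 0, -1], 0, 40], [[0, 0, -1], 0, 55], [[0, 0, -1], 0, 70]])

```text
time: 16.0
tcp_pos: [0.5254, -0.1288, 0.1753]
tool_rot: [[-0.203, 0.979, -0.0], [0.979, 0.203, 0.0], [0.0, -0.0, -1.0]]
contact_force: [0.9, -0.2, -0.4]
width: 0.794
finger_force: 0.0
```

Request:
drive_tool(plan=[[[0, 0, 0], 0, 80], [[0, 0, 0], 0, 80], [[0, 0, 0], 0, 80], [[0, 0, -15], 0, 80], [[0, 0, -35], 0, 80], [[0, 0, -65], 0, 80], [[0, 0, -100], 0, 80], [[0, 0, -130], 0, 80]])

```text
time: 16.8
tcp_pos: [0.5256, -0.1285, 0.3083]
tool_rot: [[-0.204, 0.979, 0.002], [0.979, 0.204, -0.0], [-0.001, 0.002, -1.0]]
contact_force: [0.6, 0.2, -0.1]
width: 0.933
finger_force: 0.0
```

Run:
```python
from h import *
c=shot('wrist','w8');d=shot('side','d8');e=shot('scene','s8')
for n,k in(('w',c),('d',d),('s',e)):
    P=cloud(k)*1000;a=np.radians(11.9);q=P[...,:2]-[525,-131];x=q@[np.cos(a),np.sin(a)];y=q@[-np.sin(a),np.cos(a)];z=P[...,2]
    m=(abs(x)<45)&(abs(y)<60)&(z>95)&(z<195);print(n,m.sum(),np.polyfit(z[m],x[m],1),y[m].min(),y[m].max(),z[m].max())
s=readout.state();print(s['time'],s['contact_force'],s['width'])
cv2.imwrite('pics/j8.png',np.hstack([cv2.resize(k[...,::-1],(400,400)) for k in(e['img'][110:250,210:350],d['img'][130:270,170:310])]))
```

```text
w 630 [-0.00413175  2.32652217] -47.285650728443606 52.704937712350464 179.28643296159083
d 119 [ 0.01996458 -3.37588539] -51.22793430831501 50.363699257221135 179.56883842960082
s 50 [-1.72588533e-03  5.60379128e+00] -45.075921350883675 56.79870224154343 181.96304581408438
16.95 [-0.12575043  0.09444225 -0.10569035] 0.938755289705192
```

View pics/j8.png

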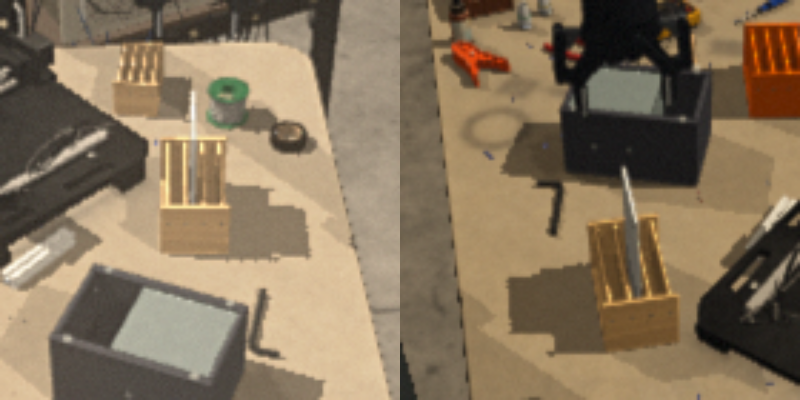

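The panel stands upright in the middle slot, at (192,145) left and (630,230) right. Its top is at about 179 mm, so it is on the slot floor, and the gripper is clear.

```bash
python3 -c "
from bench import order;print(order.job_done())"
```

```text
the job is handed in; nothing more can be done
None
```

I tipped the panel up, stood it on end in the middle slot of the large plywood rack, released it on the slot floor, and handed the job in at about 17 s; the hand-in returned no verdict.

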